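# Seat the mirror on the three-point mount of the inspection bench

### The arm

A 6-joint arm with a two-finger parallel gripper is mounted at the origin on the work surface. World frame = base frame: x ahead of the robot, y to its left, z up, the work surface at z = 0. Lengths are in m, angles in rad, forces in N, time in s.
With the tool pointing down it reaches from about 0.275 to 0.775 m from the base axis. Payload 14.6 kg.
Tool frame: the origin (TCP) lies midway between the tips of the shut fingers; the grasp point (between the pads) lies 19 mm behind it (grip_point_offset is the distance from the TCP to the grasp point, in m); z points along the fingers, y is the direction in which the jaws open and shut (so a half turn about z gives the same grasp; the last joint's range is limited). The gripper opens to 85 mm and grips with 20 to 120 N. Pads are 22 mm wide; open, the fingers measure 114 mm over their backs; the gripper's body (76 mm by 85 mm) begins 54 mm behind the grasp point. The pads swing forward as they close: fully open they stand 13 mm farther back than shut.
Start: joints at [1.02, 0.263, -0.048, 1.259, 0, 1.415], TCP at [0.202, 0.484, 0.231] pointing down, gripper open.
Joint ranges: [-2.65, 2.65], [-0.89, 1.7], [-1.18, 1.37], [-2.13, 2.11], [-1.35, 1.29], [-3.14, 3.14]. Speed limits (rad/s): [1.89, 1.89, 2.57, 2.79, 3.14, 3.14].

### API

Orientations are given as a unit quaternion [x, y, z, w].
In Python, from cell import * gives the robot as it stands. Calls block until the motion is done:
- move_pose(position, orientation): joint-space move of the TCP to a pose.
- move_straight(position, max_speed=0.15, frame=None, max_force=None): straight line of the TCP; frame=None keeps the orientation; max_speed is the mean speed in m/s. With max_force (N) it stops when the force on the tool has changed by that much, and returns True; else False.
- movej(angles): joint-space move.
- move_gripper(opening, effort=None): finger opening in m; effort is the grip in N (None keeps the last); returns when the fingers have stopped.
- hold(seconds).
- solve_ik(position, orientation): joint angles nearest the present ones, or None.
- snapshot(name): name is "scene" or "top"; returns a dict with "img" (400x640x3 uint8, blue, green, red), "K" (3x3 intrinsics, pixels), "k1" (the pictures are not rectified: a ray, as slopes to the right and down, at radius r is drawn at 1 + k1 r^2 times it, then the intrinsics apply), "extrinsics" (4x4, takes a point from camera to world coordinates). Camera axes: x right, y up, looking along -z (the intrinsics and any distortion apply to the point x, -y, -z); pixel columns grow to the right and rows downward; lengths in m; the calibration is good to about 2 mm. A picture is of the moment at which its call begins. There is no depth.
A pose or a line that the arm cannot do raises IKError and nothing moves.
- hand_in(): hands the job in, once; it reports no verdict.
Readings, each from a call of its own:
- read_time(): time.
- read_q(): joint angles.
- read_qvel(): joint speeds.
- read_joint_efforts(): joint torques, N m.
- read_position(): TCP position.
- read_tool_rot(): TCP orientation.
- read_force(): force on the tool from outside, world axes, zero at the start.
- read_ft_torque(): the same for the moment, N m.
- read_opening(): finger opening in m.
Only numpy, scipy, OpenCV 4.12 (cv2) and the standard library are available. Lean on these libraries where they do the work, as an engineer would, in place of code of your own. Each camera call takes 0.05 s, during which the arm holds its last target.

### The job

Swing the keeper of the mount open, lift the plain cover plate out and stand it on its feet in the shallow black tray, then set the mirror cell down gently in the mount, the right way round, so that all three feet bear in their vees and it cannot rock, and swing the keeper fully shut over its nose. Hold the mirror by the edges of its cell, never touch the glass with the fingers and never drop it, and leave the other things on the bench where they are.

Things in the scene. Friction and masses are not known exactly. Their poses are not given: they have to be found in the camera images.
- mirror: Mirror in its cell, 0.17-0.3 kg: aluminium plate 10 thick, wide part x=-46..20, y=-27..27, narrow nose x=20..46, y=-14..14. Stands (on the bench at the start) on 3 ball feet, diameter 12, at (30,0), (-30,20), (-30,-20). Origin in the plane of the foot bottoms; z up; plate from z=14 to 24; round glass on top (to z=26) centred at x=-12. Grip across the 54 width near x=-10.
- glass: The mirror glass fixed on the cell, 42 diameter x 2 thick; origin at the centre of its underside. The fingers must not touch it.
- blank: Cover plate, plain aluminium, no glass, 0.12-0.21 kg; shape, feet, origin and axes exactly as the mirror's cell (wide part 66 x 54, narrow nose 26 x 28 towards +x, three feet, plate from z=14 to 24 above the foot bottoms). At the start it sits in the mount.
- mount: Three-point mount, fixed: black base 140 x 84 x 12 (x=-54..86, y=-42..42), three steel vee pads on it, keeper at its +x end. Origin on the bench; z up. A seated cell (mirror or cover plate) has its origin at (0,0,20) of the mount and the same axes: nose to +x under the keeper, a foot in each vee, plate from z=34 to 44. Fits one way round only.
- pad_a: Polished, slippery vee-groove pad for the nose foot, at (30,0) of the mount; origin at its underside, 12 above the bench. Each vee is 14 long, about 19 wide at the mouth, faces 45 deg from level, top about 27 above the bench; it guides in a foot that is up to about 4 off.
- pad_b: The same, for the foot at (-30,20) of the mount.
- pad_c: The same, for the foot at (-30,-20) of the mount.
- keeper (a joint): Keeper angle (rad): aluminium bar 92 long, 14 wide, 8 thick on an upright pivot, 47 to 55 above the bench. 0 = shut: its nose (40 from the pivot) lies over the narrow nose of a seated cell, 2.7 above it, not touching. Opens counter-clockwise from above to 1.6; clear of the cell from about 1.2. Stays where left; 1 to 2 N at the pin turns it. Starts at 0 to 0.5.
- pivot (a point): The keeper's vertical pivot axis, at (64,0) of the mount, at the bar's top face, 55 above the bench.
- pin_top (a point): Top centre of the upright round pin that turns the keeper: 12 diameter, 32 tall above the bar, top 87 above the bench, 44 from the pivot on the tail, opposite the nose. At angle q it lies at pivot + 44*(cos q, sin q) in the mount's x,y.
- tray: Shallow black tray, fixed, 160 (x) x 130 (y) x 14 high, walls 4; origin at the centre of its underside; inner floor 4 above the bench, so the cover plate standing in it has its origin at tray z=4.
- lens_cell: Another optic, not wanted: a lens in a plain rectangular aluminium cell 70 x 60 x 12, no feet, the glass domes up to 22. Bystander. Origin at the centre of its underside.
- flask: Bystander: small white flask, 38 diameter, 75 tall, origin under its centre.
- pot: Bystander: clear jar with a metal cap, 52 diameter, 50 tall, origin under its centre.
- clear_box: Bystander: open clear box 75 x 75 x 55, origin under its centre.
- weight: Bystander: steel weight with a knob, 40 diameter, 48 tall, origin under its centre.
- driver: Bystander: screwdriver, 150 long, lying along its x, origin near its middle.
- dust_brush: Bystander: brush, 160 long, lying along its x, origin near its middle.
There are look-alikes about, which are no part of the job. What is shaped like the blank but blue is not meant.

How it is judged:
By the outcome, as a careful person would: the job done as asked, in the order asked, and still so for the second after the job is handed in, with the robot touching nothing.
It also fails if it takes over 72 s, if anything falls off the work surface, if the arm or the gripper's body presses on something with over 40 N, if the wrist force passes 120 N, or if a joint passes its speed limit or range.

## Working session

There is one attempt and no reset: what is moved stays moved. The work goes in short steps, each a Python script; the robot and the scene stay as the last script left them, time stands still between calls to the robot, and variables do not carry over. Pictures are saved under pics/ and viewed, and the job is handed in when it is done.

```bash
ls; mkdir -p pics; python3 - <<'E'
from cell import *
import cv2,numpy as np
for n in("scene","top"):
    s=snapshot(n); cv2.imwrite(f"pics/{n}0.png",s["img"]); np.savez(f"{n}0.npz",**s)
    print(n,s["K"],s["k1"],s["extrinsics"])
print(read_time(),read_position(),read_tool_rot(),read_opening())
E
```

```text
pics
scene [[403.9405588    0.         319.41421651]
 [  0.         403.9405588  200.77381839]
 [  0.           0.           1.        ]] -0.026699798563773452 [[ 6.10456998e-01 -4.38164250e-01  6.59813870e-01  1.19166744e+00]
 [ 7.92049383e-01  3.37531424e-01 -5.08655397e-01 -4.99611481e-01]
 [ 1.66695798e-04  8.33117415e-01  5.53096144e-01  6.40493854e-01]
 [ 0.00000000e+00  0.00000000e+00  0.00000000e+00  1.00000000e+00]]
top [[451.18251994   0.         320.44123286]
 [  0.         451.18251994 195.40078675]
 [  0.           0.           1.        ]] -0.03628429505043584 [[ 0.02115548  0.98352786 -0.17951435  0.34789734]
 [-0.99975247  0.019574   -0.0105767  -0.00516631]
 [-0.00688866  0.17969367  0.9836985   1.10216035]
 [ 0.          0.          0.          1.        ]]
0.1 [0.20227422 0.48420942 0.23085454] [ 1.96594491e-01  9.80484761e-01 -4.58664122e-04 -1.69367361e-04] 0.0855389445926224
```

View pics/scene0.png

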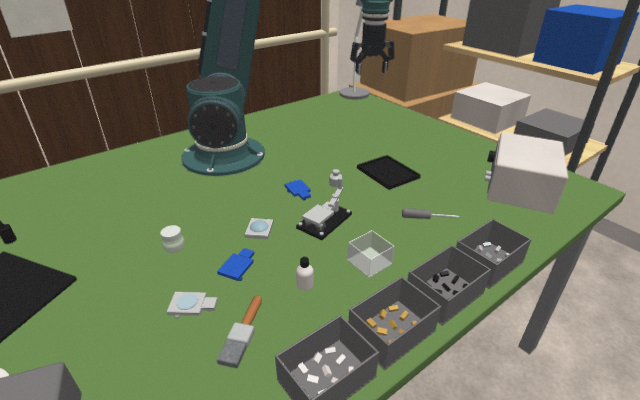

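View pics/top0.png

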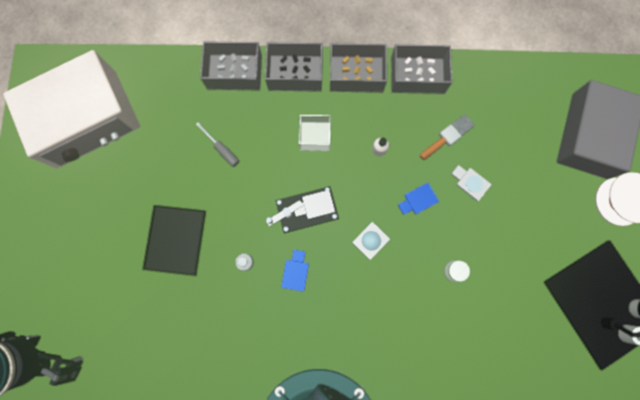

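The top view shows the mount at about (307,210), the mirror at (472,182) with its nose to the upper left, the tray at (175,240), and blue look-alikes at (295,270) and (418,198). I'll zoom in next.

```bash
cat > h.py <<'E'
import numpy as np,cv2
from scipy.spatial.transform import Rotation as R
def ld(n): return dict(np.load(n))
def ray(s,uv):
    K=s["K"];k=float(s["k1"]); d=cv2.undistortPoints(np.array([[uv]],float),K,np.array([k,0,0,0.]))[0,0]
    E=s["extrinsics"]; return E[:3,3],E[:3,:3]@np.array([d[0],-d[1],-1])
def onz(s,uv,z):
    o,d=ray(s,uv); return o+d*(z-o[2])/d[2]
def proj(s,p):
    E=s["extrinsics"]; c=E[:3,:3].T@(np.array(p)-E[:3,3]); x=np.array([c[0],-c[1]])/-c[2]
    x=x*(1+float(s["k1"])*(x@x)); K=s["K"]; return np.array([K[0,0]*x[0]+K[0,2],K[1,1]*x[1]+K[1,2]])
def tri(s1,u1,s2,u2):
    o1,d1=ray(s1,u1);o2,d2=ray(s2,u2); t=np.linalg.lstsq(np.c_[d1,-d2],o2-o1,rcond=None)[0]
    a=o1+d1*t[0];b=o2+d2*t[1]; return (a+b)/2,np.linalg.norm(a-b)
def crop(img,x0,y0,w,h,f,name):
    cv2.imwrite("pics/"+name,cv2.resize(img[y0:y0+h,x0:x0+w],None,fx=f,fy=f,interpolation=cv2.INTER_CUBIC))
def down(yaw):  # tool z down, jaw (y) axis at world yaw
    y=np.array([np.cos(yaw),np.sin(yaw),0]);z=np.array([0,0,-1.]);x=np.cross(y,z)
    return R.from_matrix(np.c_[x,y,z]).as_quat()
E
python3 - <<'E'
from h import *
t=ld("top0.npz");s=ld("scene0.npz")
crop(t["img"],260,170,90,70,8,"t_mount.png")
crop(t["img"],440,150,70,60,10,"t_mir.png")
crop(s["img"],290,170,70,70,8,"s_mount.png")
crop(s["img"],160,280,65,45,10,"s_mir.png")
E
```

```text
(no output)
```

View pics/t_mount.png

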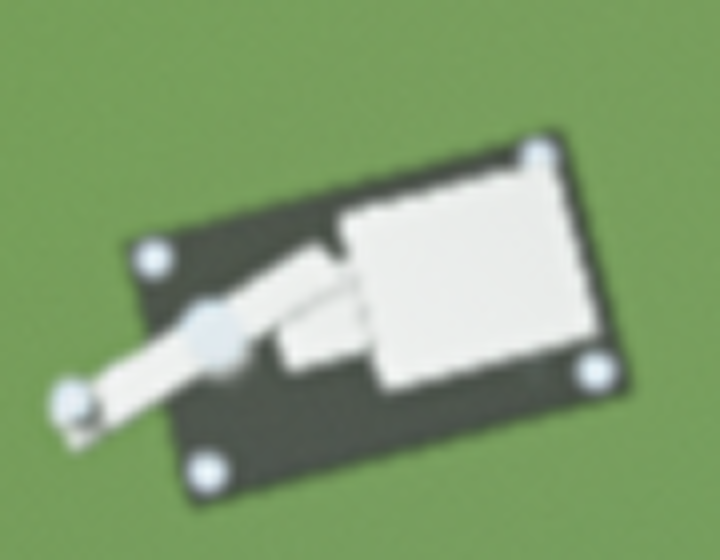

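View pics/t_mir.png

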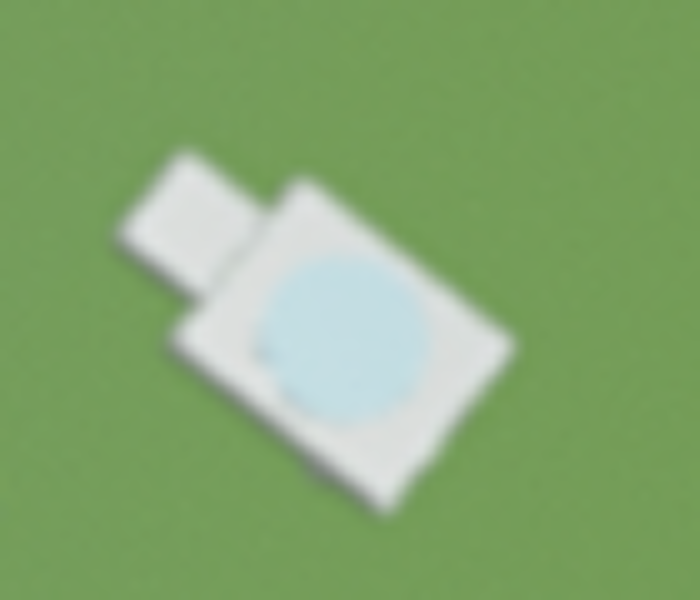

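View pics/s_mount.png

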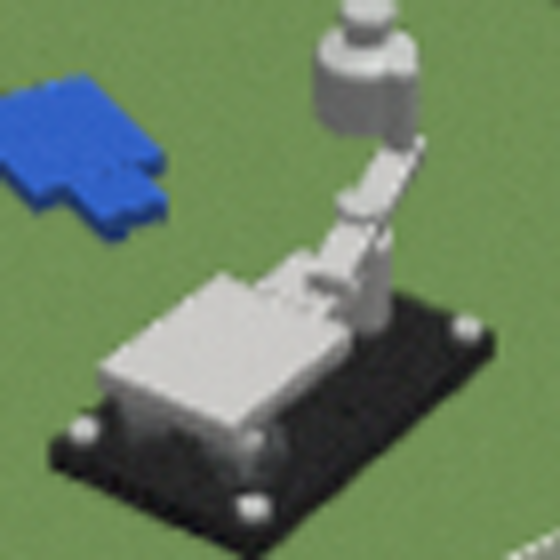

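View pics/s_mir.png

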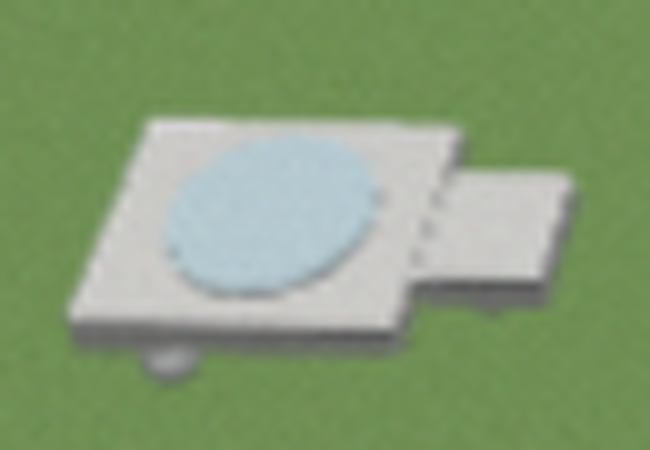

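The zooms show the keeper partly open, with its pin at about (268,220), the blank seated with its nose to the left, and the mirror upright with its glass on top. I'll compute poses from corner picks.

```bash
cat >> h.py <<'E'
def fit2(model,world):
    # rigid 2D fit -> x,y,yaw, residual rms per point
    m=np.array(model,float);w=np.array(world)[:,:2]; mc=m.mean(0);wc=w.mean(0)
    H=(m-mc).T@(w-wc); a=np.arctan2(H[0,1]-H[1,0],H[0,0]+H[1,1]); c,s_=np.cos(a),np.sin(a); Rm=np.array([[c,-s_],[s_,c]])
    t=wc-Rm@mc; return t,a,np.round((m@Rm.T+t-w)*1e3,1)
def uc(c,x0,y0,f): return (x0+(c[0]+.5)/f-.5, y0+(c[1]+.5)/f-.5)
E
cat > poses.py <<'E'
from h import *
t=ld("top0.npz");s=ld("scene0.npz")
P=lambda S,pts,x0,y0,f,z:[onz(S,uc(c,x0,y0,f),z) for c in pts]
print("mount top base",*fit2([(.086,-.042),(-.054,-.042),(-.054,.042),(.086,.042)],P(t,[(128,240),(562,126),(634,395),(195,507)],260,170,8,.012)))
print("blank top",*fit2([(.02,-.027),(-.046,.027),(.02,.027)],P(t,[(338,212),(605,337),(383,392)],260,170,8,.044)))
print("blank sc",*fit2([(-.046,.027),(-.046,-.027),(.02,-.027)],P(s,[(100,370),(237,425),(350,340)],290,170,8,.044)))
print("base sc",*fit2([(-.054,.042),(-.054,-.042),(.086,-.042)],P(s,[(50,448),(262,555),(494,340)],290,170,8,.012)))
print("pin",P(t,[(70,402)],260,170,8,.087),"piv",P(t,[(215,333)],260,170,8,.055))
print("mir top",*fit2([(.046,-.014),(.046,.014),(.02,-.027),(.02,.027),(-.046,-.027),(-.046,.027)],P(t,[(188,148),(117,235),(303,178),(172,340),(517,345),(387,516)],440,150,10,.024)))
print("mir sc",*fit2([(.046,-.014),(.046,.014),(.02,-.027),(.02,.027),(-.046,-.027),(-.046,.027)],P(s,[(545,283),(575,178),(397,331),(462,127),(68,319),(148,120)],160,280,10,.024)))
for n,S,(a,b,c,d) in(("t",t,(130,190,90,100)),("s",s,(350,145,80,50))):
    g=cv2.inRange(S["img"][b:b+d,a:a+c],(0,0,0),(62,62,62)); cs,_=cv2.findContours(g,0,1); k=max(cs,key=cv2.contourArea)
    q=cv2.approxPolyDP(cv2.convexHull(k),4,True)[:,0]+[a,b]; print(n,q.tolist())
    w=np.array([onz(S,p,.014) for p in q]); print(w[:,:2].round(4).tolist(),w.mean(0))
E
python3 poses.py
```

```text
mount top base [0.51663764 0.02313384] 1.8475034666641488 [[-0.7  0.9]
 [-0.8 -1.3]
 [ 1.5 -0.9]
 [ 0.1  1.4]]
blank top [0.51675438 0.02322295] 1.8358229692638177 [[-0.9 -1. ]
 [ 0.3  1.3]
 [ 0.7 -0.3]]
blank sc [0.52130742 0.0230545 ] 1.8254915192107373 [[-1.  -0.5]
 [ 1.8 -3.5]
 [-0.8  4. ]]
base sc [0.52292028 0.02081069] 1.8535701599931207 [[ 1.4 -2.5]
 [-2.6  0.4]
 [ 1.1  2.1]]
pin [array([0.47453009, 0.12276774, 0.087     ])] piv [array([0.49976178, 0.08506242, 0.055     ])]
mir top [ 0.58881024 -0.35830342] 0.8882772680745887 [[-0.5  0.2]
 [ 0.2 -0.4]
 [ 0.2  0. ]
 [-0.2  0.3]
 [-0.4 -0.2]
 [ 0.8  0.1]]
mir sc [ 0.59211093 -0.35848163] 0.8901804715492766 [[-0.3 -0.2]
 [-0.3  0.4]
 [-0.2 -0.2]
 [ 0.4  0.7]
 [ 0.3 -1.2]
 [ 0.2  0.4]]
t [[154, 213], [145, 266]]
[[0.4945, 0.4138], [0.3655, 0.4248]] [0.42999248 0.41928788 0.014     ]
s [[357, 165], [388, 156], [419, 177], [387, 188]]
[[0.3527, 0.3008], [0.3693, 0.4263], [0.5267, 0.4007], [0.5119, 0.2759]] [0.44014481 0.35089533 0.014     ]
```

```bash
python3 - <<'E'
from h import *
t=ld("top0.npz");s=ld("scene0.npz")
crop(t["img"],135,195,80,85,7,"t_tray.png")
crop(s["img"],350,150,75,42,10,"s_tray.png")
for n,p,z in(("weight",(244,262),.048),("blue",(295,270),.024),("lens",(371,240),.02),("pot",(458,271),.05),("flask",(381,145),.075),("box",(315,132),.03),("drv",(218,145),.01)): print(n,onz(t,p,z).round(3))
E
```

```text
weight [0.38  0.18  0.048]
blue [0.364 0.063 0.024]
lens [ 0.439 -0.117  0.02 ]
pot [ 0.369 -0.315  0.05 ]
flask [ 0.659 -0.135  0.075]
box [0.703 0.023 0.03 ]
drv [0.671 0.268 0.01 ]
```

View pics/t_tray.png

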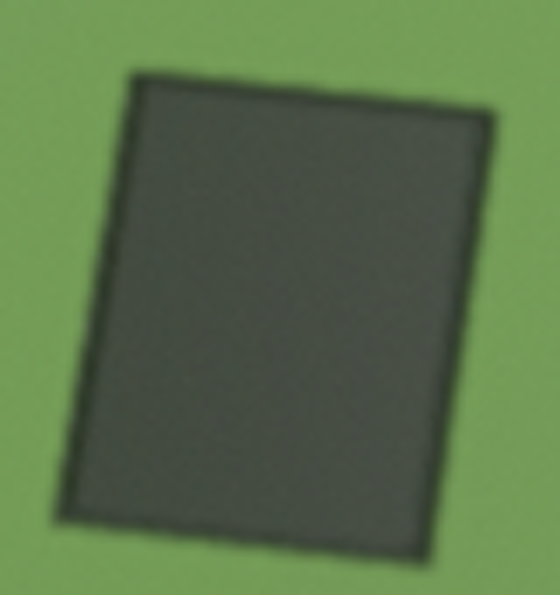

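View pics/s_tray.png

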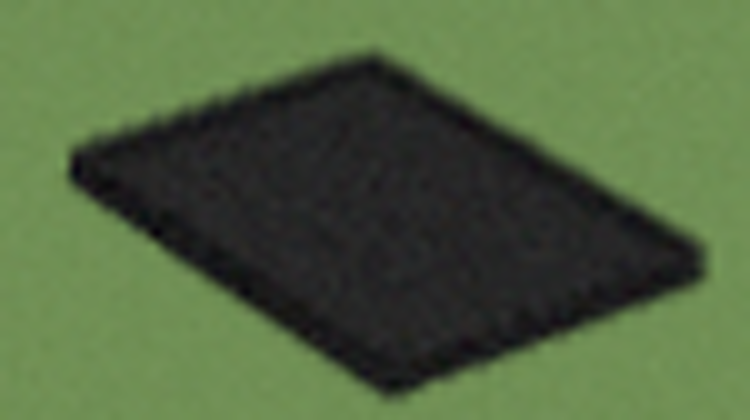

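```bash
python3 - <<'E'
from h import *
from cell import *
t=ld("top0.npz");s=ld("scene0.npz")
P=lambda S,pts,x0,y0,f,z:[onz(S,uc(c,x0,y0,f),z) for c in pts]
m=[(.08,.065),(.08,-.065),(-.08,-.065),(-.08,.065)]
print(*fit2(m,P(t,[(132,72),(497,112),(428,562),(58,522)],135,195,7,.014)))
print(*fit2(m,P(s,[(393,375),(708,240),(370,45),(70,150)][:0]+[(708,248),(372,50),(70,150),(393,372)][0:0]+[(70,150),(393,372),(708,248),(372,50)],350,150,10,.014)) )
for n,p,y in(("pin",(.476,.123,.062),2.16+1.571),("pinopen",(.459,.079,.062),2.16+1.571),("blank",(.519,.023,.026),.271),("tray",(.43,.352,.01),1.5),("mir",(.59,-.358,.006),-.682),("place",(.519,.023,.026),.271)):
    for k in(-1,0,1):
        q=solve_ik(np.array(p),down(y+k*np.pi)); print(n,k,None if q is None else np.round(q,2))
E
```

```text
[0.43083558 0.35836595] -0.08321579392230176 [[ 1.3 -0.5]
 [ 2.   0.2]
 [-1.9 -0.1]
 [-1.4  0.5]]
[0.4343315  0.35856979] -0.052943696730369284 [[ 168.1  117.6]
 [   0.5    4.1]
 [-167.3 -118.8]
 [  -1.2   -2.9]]
pin -1 [ 0.09  0.33 -0.45  0.79  0.    1.07]
pin 0 [ 0.09  0.33 -0.45  0.79  0.   -2.07]
pin 1 [ 0.09  0.33 -0.45  0.79  0.    1.07]
pinopen -1 [-0.    0.29 -0.51  0.77  0.    0.98]
pinopen 0 [-0.    0.29 -0.51  0.77  0.   -2.16]
pinopen 1 [-0.    0.29 -0.51  0.77  0.    0.98]
blank -1 [-0.11  0.41 -0.44  0.73  0.   -1.95]
blank 0 [-0.11  0.41 -0.44  0.73  0.    1.19]
blank 1 [-0.11  0.41 -0.44  0.73  0.   -1.95]
tray -1 [ 0.54  0.47 -0.37  0.73  0.   -2.53]
tray 0 [ 0.54  0.47 -0.37  0.73  0.    0.61]
tray 1 [ 0.54  0.47 -0.37  0.73  0.   -2.53]
mir -1 [-0.66  0.67  0.02  0.92  0.   -1.55]
mir 0 [-0.66  0.67  0.02  0.92  0.    1.59]
mir 1 [-0.66  0.67  0.02  0.92  0.   -1.55]
place -1 [-0.11  0.41 -0.44  0.73  0.   -1.95]
place 0 [-0.11  0.41 -0.44  0.73  0.    1.19]
place 1 [-0.11  0.41 -0.44  0.73  0.   -1.95]
```

```bash
cat > c.py <<'E'
from h import *
from cell import *
M=np.array([.519,.0228]);MY=1.842
def st(msg=""): print(msg,"t",round(float(read_time()),2),"p",np.round(read_position(),4),"F",np.round(read_force(),1),"op",round(float(read_opening()),4))
def mw(x,y,M=M,MY=MY): c,s=np.cos(MY),np.sin(MY); return M+[c*x-s*y,s*x+c*y]
def pin(q): return mw(.064+.044*np.cos(q),.044*np.sin(q))
def snap(tag):
    for n in("scene","top"):
        s=snapshot(n); cv2.imwrite(f"pics/{n}{tag}.png",s["img"]); np.savez(f"{n}{tag}.npz",**s)
E
python3 - <<'E'
from c import *
print(pin(.318))
move_gripper(.045,20); st()
p=pin(.318); move_pose([*p,.125],down(1.155)); st("above"); snap("1")
for n,(x,y,w,h) in(("top",(250,160,110,90)),("scene",(280,110,110,130))):
    s=ld(n+"1.npz"); crop(s["img"],x,y,w,h,5,n+"1c.png")
E
```

```text
[0.47740419 0.12104162]
 t 0.57 p [0.2024 0.4844 0.2313] F [-0.5  0.3  0.1] op 0.0452
above t 2.28 p [0.4773 0.1217 0.1252] F [ 0.3 -0.1 -0.3] op 0.0452
```

View pics/top1c.png

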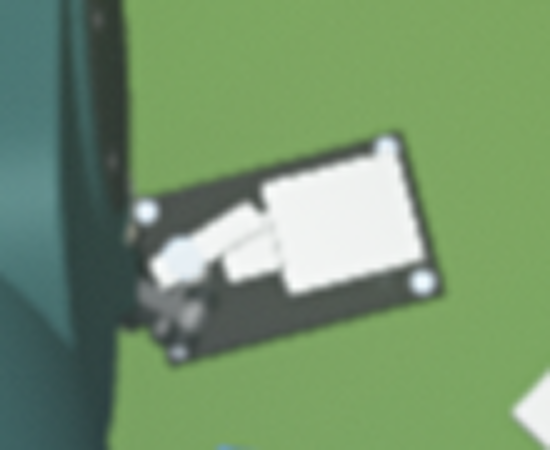

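View pics/scene1c.png

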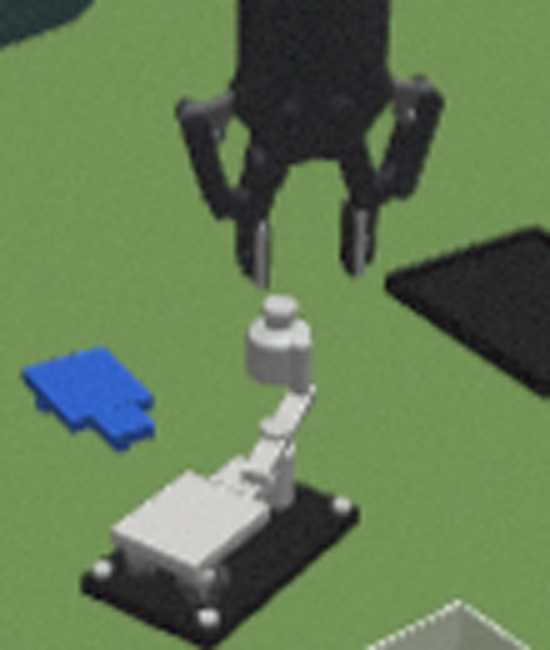

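The scene view shows the open fingers straddling the pin column near (341,166), so I'll descend and swing the keeper.

```bash
python3 - <<'E'
from c import *
s=ld("scene1.npz");u=np.array([np.cos(1.155),np.sin(1.155),0])
for k in(-1,0,1): print(proj(s,np.array([.4773,.1217,.127])+k*.0226*u).round(1))
p=pin(.318)
print(move_straight([*p,.063],.1,max_force=8)); st("down")
move_gripper(.022,20); st("fork")
for q in np.linspace(.5,1.5,6):
    if move_straight([*pin(q),.063],.1,max_force=15): print("stop",q); st(); break
st("end")
move_gripper(.045); move_straight([*pin(1.5),.14],.2); st()
snap("2")
for n,(x,y,w,h) in(("top",(250,160,110,90)),("scene",(280,110,110,130))):
    s=ld(n+"2.npz"); crop(s["img"],x,y,w,h,5,n+"2c.png")
E
```

```text
[332.3 166. ]
[340.5 165. ]
[348.6 164. ]
False
down t 3.15 p [0.4777 0.1211 0.0634] F [-0.1  0.7  0.3] op 0.0452
fork t 3.5 p [0.4776 0.121  0.0633] F [-0.4 -0.6 -0.7] op 0.0219
end t 5.0 p [0.4589 0.0756 0.063 ] F [-0.1 -0.5 -0.5] op 0.0221
 t 5.88 p [0.4588 0.0757 0.1401] F [ 0.3  0.2 -0.7] op 0.0447
```

View pics/scene2c.png

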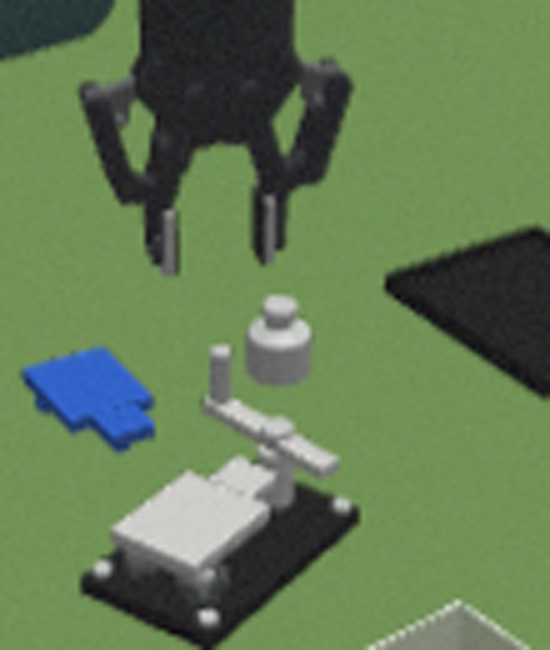

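View pics/top2c.png

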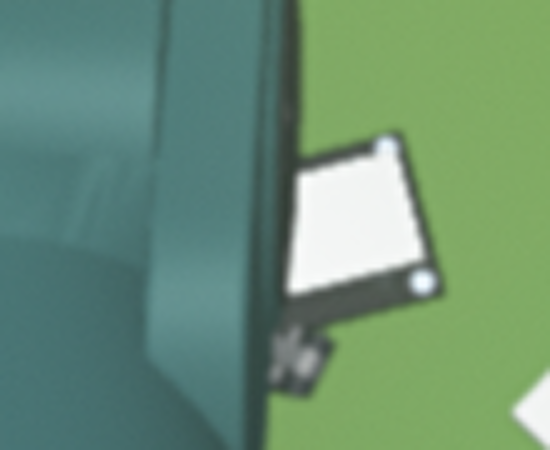

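The scene view shows the keeper open, with its bar across the mount at crop (275,430) and clear of the cell. Next I'll grip the blank.

```bash
python3 - <<'E'
from c import *
JY=MY-np.pi/2
g=mw(-.010,0)
move_gripper(.075,20)
move_pose([*g,.11],down(JY)); st("above")
print(move_straight([*g,.026],.1,max_force=8)); st("down"); print(R.from_quat(read_tool_rot()).as_euler('xyz'))
f0=read_force()
move_gripper(.05,20); hold(.2); st("grip"); print("dF mount frame",(R.from_euler('z',-MY).apply(read_force()-f0)).round(2), read_ft_torque())
E
```

```text
above t 7.14 p [0.5214 0.0134 0.11  ] F [-0.2 -0.4 -0.1] op 0.0748
False
down t 8.13 p [0.522  0.0132 0.0265] F [ 0.5 -0.4 -1.3] op 0.0749
[3.14079524e+00 3.48807555e-04 1.84221106e+00]
grip t 8.65 p [0.5212 0.0129 0.0265] F [-4.4 -1.2  7.6] op 0.0536
dF mount frame [0.51 4.99 8.83] [-0.40671308  1.01119481  0.11078663]
```

```bash
python3 - <<'E'
from c import *
b=np.array([*mw(-.010,0),.0265]); 
for d in (.0007,.0014):
    move_straight([*mw(-.010,d),.0262],.02); hold(.1)
    print(d,(R.from_euler('z',-MY).apply(read_force())).round(2), read_opening()); st()
E
```

```text
0.0007 [0.1  1.59 6.27] 0.053604912088387274
 t 9.0 p [0.5212 0.0129 0.0265] F [-1.6 -0.3  6.3] op 0.0536
0.0014 [ 0.67 -1.94  6.24] 0.05375915331545515
 t 9.35 p [0.521  0.0128 0.0266] F [1.7 1.2 6.2] op 0.0538
```

```bash
sed -i 's/M=np.array(\[.519,.0228\])/M=np.array([.5180,.0225])/' c.py; python3 - <<'E'
from c import *
p=np.array(read_position())
move_straight([*mw(-.010,0),.0266],.02)
move_gripper(.05,40); st("squeeze")
print(move_straight([*mw(-.010,0),.045],.06)); st("lift1")
move_straight([*mw(-.010,0),.15],.2); st("lift")
T=np.array([.4325,.3585]); y=3.07
g=T-.010*np.array([np.cos(y),np.sin(y)])
move_pose([*g,.13],down(y-np.pi/2)); st("over"); hold(.15)
move_straight([*g,.018],.13); st()
print(move_straight([*g,.006],.02,max_force=4)); st("touch")
move_gripper(.07); hold(.1);st("rel")
move_straight([*g,.12],.2); st("up")
snap("3")
for n,(x,y,w,h) in(("top",(110,170,120,120)),("scene",(300,110,140,110))):
    s=ld(n+"3.npz"); crop(s["img"],x,y,w,h,5,n+"3c.png")
E
```

```text
squeeze t 9.82 p [0.521  0.0128 0.0267] F [ 3.6 -0.7  4.6] op 0.0529
False
lift1 t 10.28 p [0.5206 0.0129 0.0452] F [-0.4  0.  -0.9] op 0.0532
lift t 10.95 p [0.5202 0.0129 0.1489] F [ 0.5 -0.3 -2.3] op 0.0529
over t 12.28 p [0.443  0.357  0.1299] F [-0.7 -0.2 -2. ] op 0.0528
 t 13.44 p [0.4429 0.358  0.0187] F [-0.4  0.8 -1.4] op 0.0533
True
touch t 13.88 p [0.4427 0.358  0.0107] F [-0.2 -0.3  9. ] op 0.0526
rel t 14.3 p [0.4423 0.3576 0.0102] F [ 0.4  0.3 -0.2] op 0.0701
up t 15.0 p [0.4421 0.3575 0.1191] F [ 0.1 -0.4  0.9] op 0.0701
```

View pics/scene3c.png

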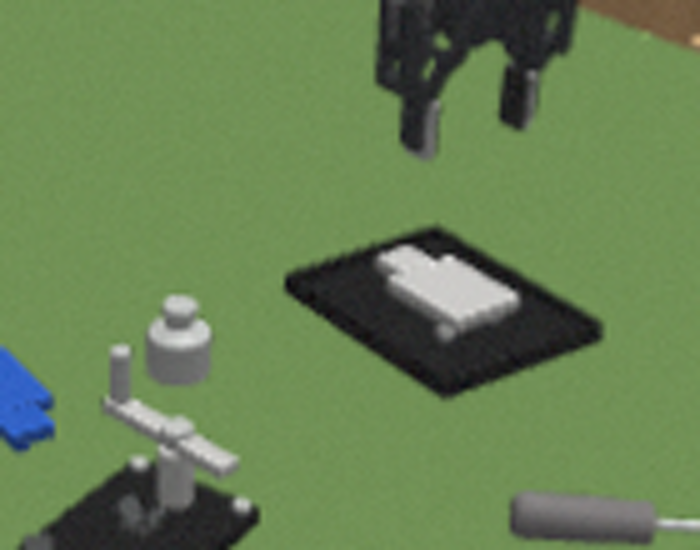

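View pics/top3.png

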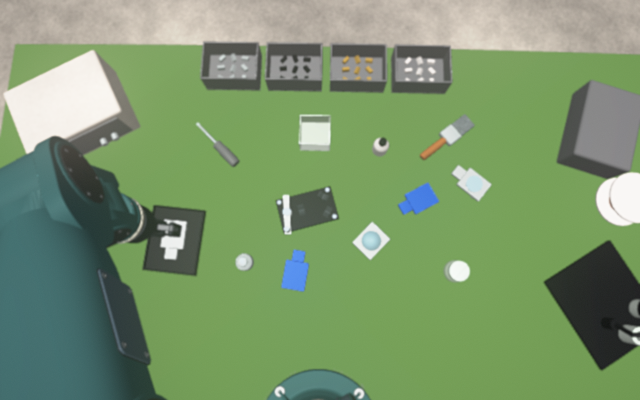

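The views show the blank standing flat in the tray, at about (172,240) in the top view, and the mount empty with its keeper open. Next is the mirror. I'll take a picture over it to check the clear view of the tray and the mirror alignment.

```bash
python3 - <<'E'
from c import *
m=np.array([.590,-.3584]);y=.889
g=m-.010*np.array([np.cos(y),np.sin(y)])
move_gripper(.075,20)
move_straight([.442,.3575,.16],.2)
move_pose([*g,.11],down(y-np.pi/2)); st("above")
snap("4")
s=ld("top4.npz"); crop(s["img"],135,195,80,85,7,"t4tray.png"); crop(s["img"],260,170,90,70,8,"t4mount.png")
s=ld("scene4.npz"); crop(s["img"],140,220,110,120,5,"s4mir.png"); crop(s["img"],350,150,75,42,10,"s4tray.png")
E
```

```text
above t 18.29 p [ 0.5841 -0.3653  0.1101] F [ 0.4 -0.4  0.6] op 0.075
```

View pics/t4tray.png

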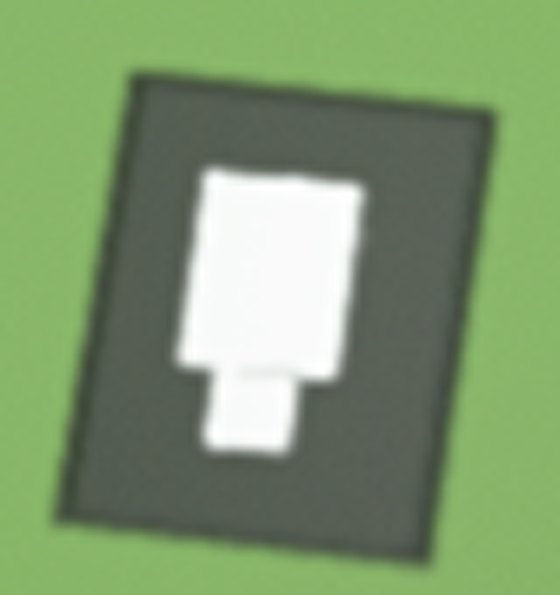

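View pics/t4mount.png

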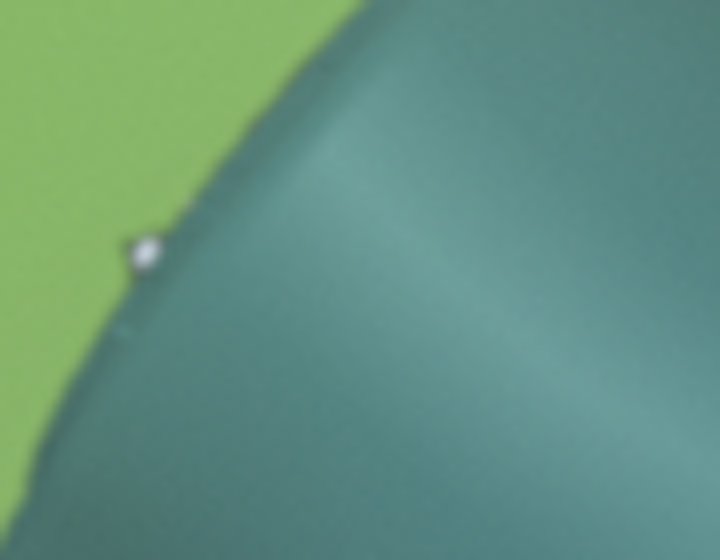

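View pics/s4mir.png

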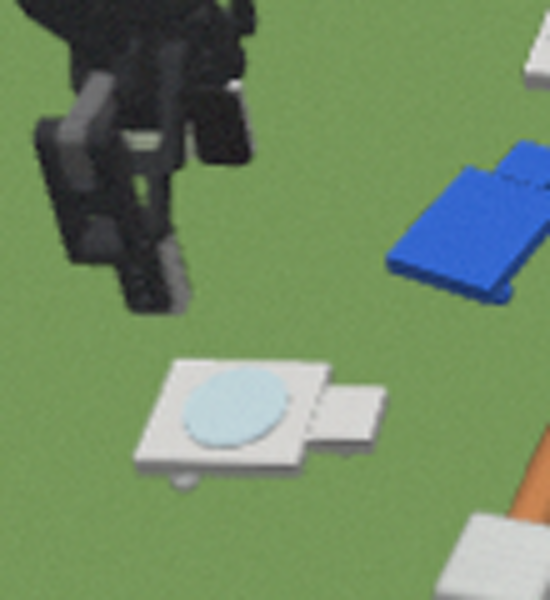

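View pics/s4tray.png

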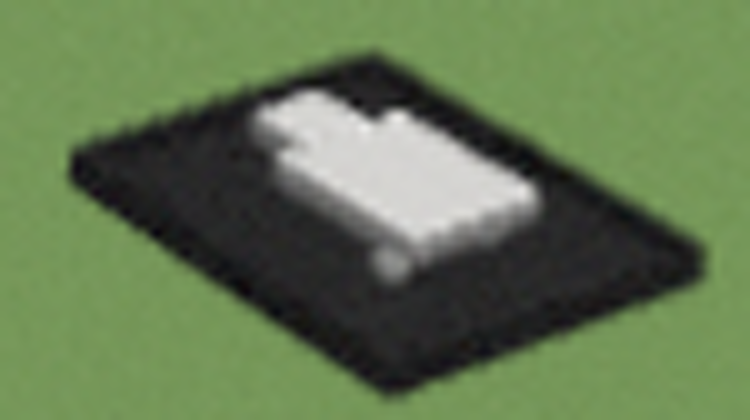

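```bash
python3 - <<'E'
from h import *
t=ld("top4.npz");s=ld("scene4.npz")
P=lambda S,pts,x0,y0,f,z:[onz(S,uc(c,x0,y0,f),z) for c in pts]
print(*fit2([(-.046,.027),(-.046,-.027),(.02,-.027),(.02,.027),(.046,.014),(.046,-.014)],P(t,[(203,166),(364,183),(340,383),(177,366),(203,450),(293,456)][0:2]+P and [onz(t,uc(c,135,195,7),.028) for c in [(203,166),(364,183),(340,383),(177,366),(203,450),(293,456)]],0,0,1,0) if 0 else [onz(t,uc(c,135,195,7),.028) for c in [(203,166),(364,183),(340,383),(177,366),(203,450),(293,456)]]))
y=3.07;print("expected",np.array([.4423,.3576])+.01*np.array([np.cos(y),np.sin(y)]))
E
```

```text
[0.42985823 0.35814866] 3.1072199515703645 [[ -5.3 -54.3]
 [  1.2  56.1]
 [  3.9  55.1]
 [ -2.4 -55.4]
 [  0.2 -30.2]
 [  2.4  28.7]]
expected [0.43232562 0.35831532]
```

```bash
python3 - <<'E'
from c import *
m=np.array([.5905,-.3584]);y=.889
g=m-.010*np.array([np.cos(y),np.sin(y)])
move_straight([*g,.05],.15)
print(move_straight([*g,.0070],.08,max_force=6)); st("down")
move_gripper(.05,40); hold(.1); st("grip")
move_straight([*g,.02],.05); st("lift1")
move_straight([*g,.15],.15); st("lift")
snap("5")
s=ld("scene5.npz"); crop(s["img"],140,200,110,120,5,"s5mir.png")
s=ld("top5.npz"); crop(s["img"],430,130,100,80,7,"t5mir.png")
E
```

```text
False
down t 19.62 p [ 0.5844 -0.3663  0.0074] F [ 0.5  1.  -0.2] op 0.0751
grip t 20.04 p [ 0.5848 -0.3666  0.0078] F [1.1 0.1 5.3] op 0.053
lift1 t 20.45 p [ 0.5842 -0.3662  0.0202] F [ 0.4 -0.4 -2.1] op 0.0527
lift t 21.47 p [ 0.5838 -0.3659  0.149 ] F [-0.2  0.2 -2.1] op 0.053
```

View pics/s5mir.png

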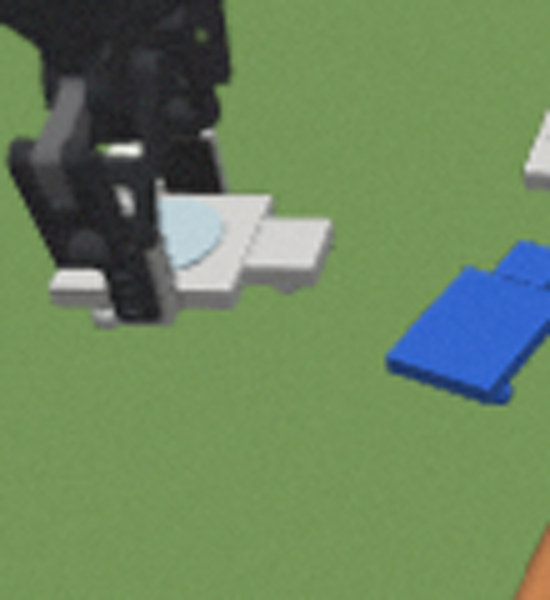

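View pics/t5mir.png

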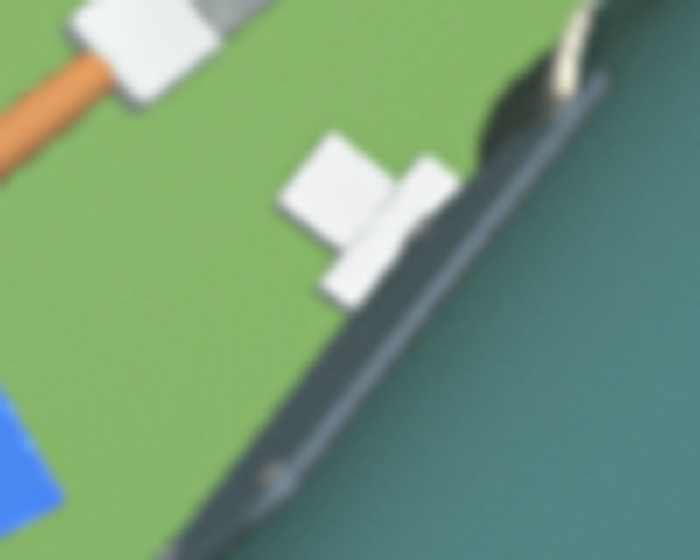

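The mirror is held level by its cell edges, with the fingers clear of the glass (scene crop (150,270)). Next I'll place it.

```bash
python3 - <<'E'
from c import *
JY=MY-np.pi/2
g=mw(-.0095,0)
move_pose([*g,.15],down(JY)); hold(.2); st("over")
snap("6")
s=ld("scene6.npz"); crop(s["img"],280,110,110,130,5,"s6.png")
move_straight([*g,.036],.12); hold(.2); st("near")
print(move_straight([*g,.0262],.015,max_force=3)); hold(.1); st("touch")
print((R.from_euler('z',-MY).apply(read_force())).round(2),read_ft_torque())
snap("7")
s=ld("scene7.npz"); crop(s["img"],280,110,110,130,5,"s7.png")
E
```

```text
over t 23.2 p [0.5209 0.0126 0.1499] F [-0.3 -0.2 -2.2] op 0.0529
near t 24.6 p [0.5209 0.0133 0.0365] F [ 0.1 -0.  -1.6] op 0.0528
True
touch t 25.22 p [0.5206 0.0136 0.0282] F [3.2 3.  1.5] op 0.053
[ 1.98 -3.9   1.5 ] [ 0.61304994 -0.6399291   0.16199825]
```

View pics/s6.png

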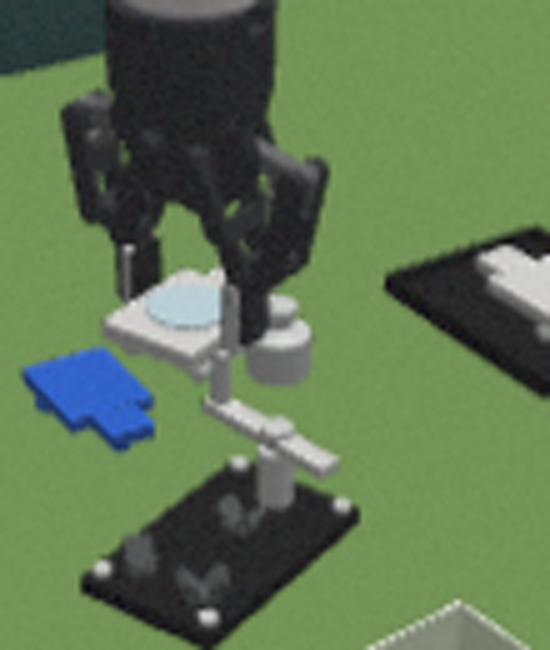

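View pics/s7.png

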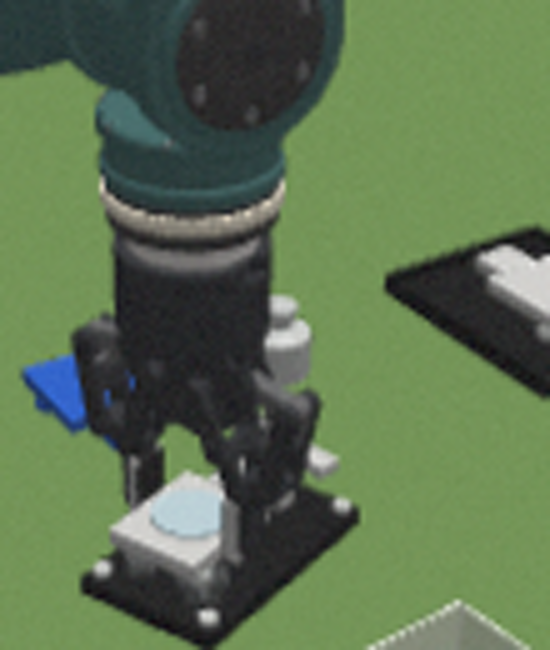

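```bash
python3 - <<'E'
from c import *
fm=lambda:(R.from_euler('z',-MY).apply(read_force())).round(2)
p=np.array(read_position()); 
x,y=-.0095,0
for dx,dy in((.0003,-.0006),):
    x+=dx;y+=dy; move_straight([*mw(x,y),.0282],.02); hold(.1); print(x,y,fm(),np.round(read_position(),4))
for z in(.0277,.0272,.0268):
    hit=move_straight([*mw(x,y),z],.01,max_force=4); hold(.1); f=fm(); print(z,hit,f,np.round(read_position(),4),np.round(read_ft_torque(),2))
    if hit or f[2]>4: break
    y+=np.clip(f[1]*.0002,-.0005,.0005); x+=np.clip(f[0]*.0002,-.0005,.0005)
E
```

```text
-0.0092 -0.0006 [ 1.93 -1.65  0.74] [0.5209 0.0138 0.0281]
0.0277 False [2.9  0.03 6.34] [0.5209 0.0139 0.0279] [0.57 0.2  0.09]
```

```bash
python3 - <<'E'
from c import *
fm=lambda:(R.from_euler('z',-MY).apply(read_force())).round(2)
x,y=-.0092,-.0006
x+=.0007; move_straight([*mw(x,y),.0277],.02); hold(.1); print(fm(),np.round(read_position(),4),np.round(read_ft_torque(),2))
move_gripper(.05,20); hold(.1); print("20N",fm(),np.round(read_position(),4))
move_gripper(.056,20); hold(.1); print("56",fm())
move_gripper(.072); st("rel")
move_straight([*mw(x,y),.15],.15); st("up")
move_pose([.40,.25,.25],down(1.155)); st()
snap("8")
s=ld("scene8.npz"); crop(s["img"],290,170,70,70,8,"s8.png")
s=ld("top8.npz"); crop(s["img"],260,170,90,70,8,"t8.png")
E
```

```text
[0.42 0.1  5.42] [0.5208 0.0144 0.0278] [0.11 0.2  0.06]
20N [1.12 1.04 5.07] [0.5208 0.0143 0.0278]
56 [ 0.01 -0.19  0.08]
rel t 27.31 p [0.5209 0.0145 0.0277] F [-0.2  0.2  0.2] op 0.0721
up t 28.27 p [0.5205 0.0145 0.1493] F [-0.5  1.  -0.3] op 0.0719
 t 29.37 p [0.4004 0.2494 0.2493] F [ 0.9  0.2 -0.1] op 0.0719
```

View pics/s8.png

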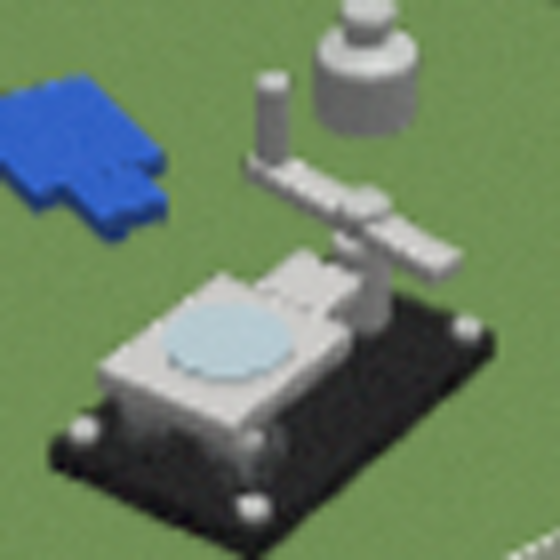

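View pics/t8.png

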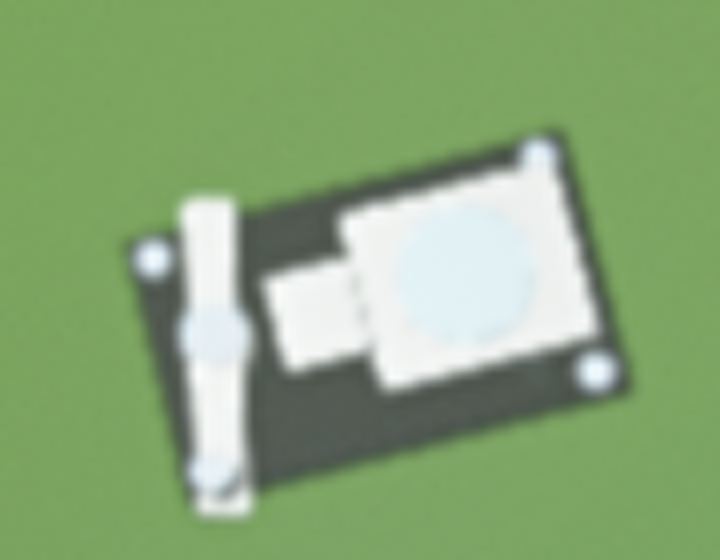

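The mirror's corners lie at the same pixels as the seated blank's did, e.g. scene crop (100,370), (237,425) and (350,340), so it is seated level. The keeper pin is at top crop (213,470). Next I'll close the keeper.

```bash
python3 - <<'E'
from c import *
t=ld("top8.npz")
a=onz(t,uc((213,470),260,170,8),.087)[:2];b=onz(t,uc((215,333),260,170,8),.055)[:2]
d=a-b;q0=np.arctan2(d[1],d[0])%(2*np.pi)-MY; print(a,b,q0,pin(q0))
J=lambda q: MY+q-np.pi/2
move_gripper(.045,20)
move_pose([*pin(q0),.125],down(J(q0))); st("above")
print(move_straight([*pin(q0),.063],.1,max_force=6)); st("down")
move_gripper(.018,20); st("fork")
for q in list(np.arange(q0-.2,.05,-.2))+[0.02,-.04,-.09]:
    h=move_straight([*pin(q),.063],.08 if q>.05 else .03,frame=down(J(max(q,0))),max_force=12 if q>.05 else 5)
    if h: print("stop",q);break
st("end"); hold(.1); st()
E
```

```text
[0.45604257 0.08152525] [0.49976178 0.08506242] 1.3803231626862815 [0.45699826 0.08061246]
above t 30.72 p [0.4573 0.081  0.1256] F [0.4 0.5 0.2] op 0.045
False
down t 31.48 p [0.4574 0.0809 0.0636] F [ 0.3 -0.6 -0. ] op 0.0447
fork t 31.86 p [0.4571 0.0806 0.0632] F [ 0.8  0.1 -0. ] op 0.0181
end t 34.84 p [0.4918 0.1273 0.0627] F [-6.  -0.9  3.2] op 0.0185
 t 34.94 p [0.4918 0.1273 0.0628] F [-5.1 -1.2  2.8] op 0.0175
```

```bash
python3 - <<'E'
from c import *
p=np.array(read_position())
move_gripper(.045); st()
move_straight([p[0],p[1],.15],.15); move_pose([.35,.33,.28],down(1.155)); st()
snap("9")
s=ld("scene9.npz"); crop(s["img"],290,170,70,70,8,"s9.png")
s=ld("top9.npz"); crop(s["img"],260,170,90,70,8,"t9.png")
E
```

```text
t 35.32 p [0.4931 0.1275 0.063 ] F [-0.1 -0.6 -0.3] op 0.0449
 t 37.13 p [0.3504 0.3294 0.2791] F [0.3 0.7 0.4] op 0.0449
```

View pics/s9.png

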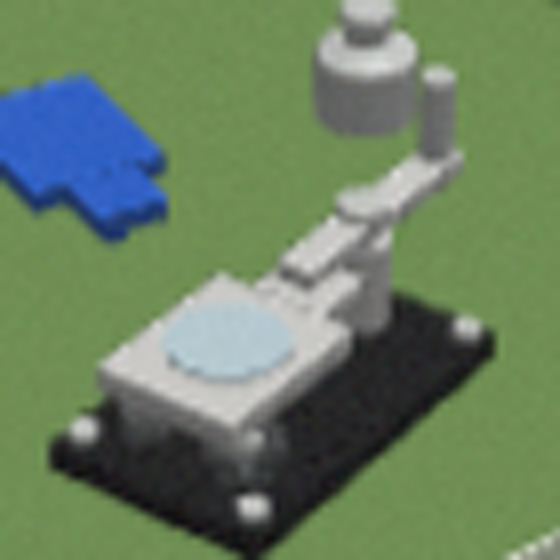

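View pics/t9.png

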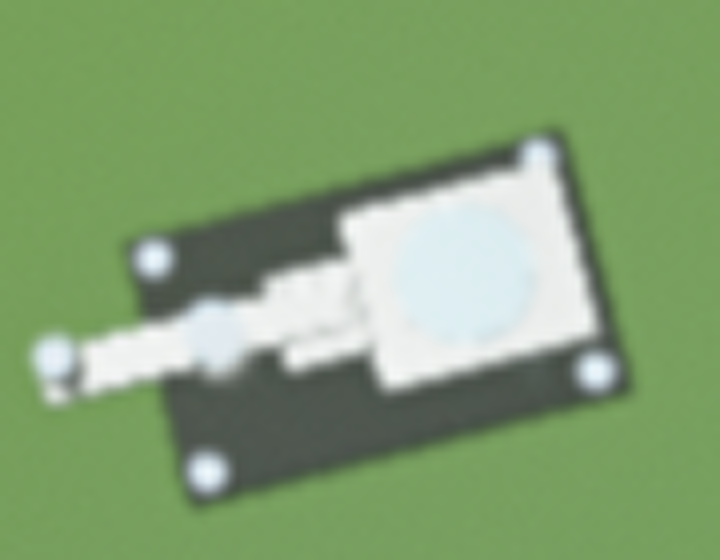

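View pics/top9.png

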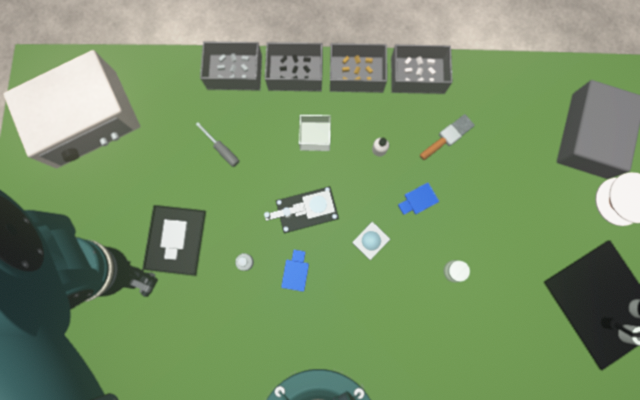

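```bash
python3 - <<'E'
from c import *
t=ld("top9.npz");s=ld("scene9.npz")
a=onz(t,uc((53,354),260,170,8),.087)[:2];b=onz(t,uc((215,333),260,170,8),.055)[:2]
d=a-b;print(np.arctan2(d[1],d[0])-MY,np.linalg.norm(d))
a=onz(s,uc((438,75),290,170,8),.087)[:2];b=onz(s,uc((365,202),290,170,8),.055)[:2]
d=a-b;print(np.arctan2(d[1],d[0])-MY,np.linalg.norm(d))
# bar axis in top at z=.055: tail end mid and nose
n=onz(t,uc((262,308),260,170,8),.055)[:2];print(n)
for q in(0,.05,.1):print(q,(proj(t,[*(pin(q)-[.0013,0]),.087])-[260,170]+.5)*8-.5,(proj(s,[*(pin(q)+[.003,0]),.087])-[290,170]+.5)*8-.5)
E
```

```text
-0.008231181868631587 0.04464998627208149
-0.059110815307673814 0.03852875605961885
[0.50745336 0.07150958]
0 [ 58.64571804 355.46628741] [443.40929906  80.84982274]
0.05 [ 60.58882377 362.85078143] [437.88253885  78.91859495]
0.1 [ 62.90521396 370.12701725] [432.19759695  77.12877674]
```

```bash
python3 - <<'E'
from c import *
st(); hand_in()
E
```

```text
t 37.23 p [0.3506 0.3292 0.2791] F [ 0.2 -0.  -0.4] op 0.0449
the job is handed in; nothing more can be done
```

I did the whole job in the order asked and handed it in at about 37 s, with the arm clear of everything.

- **Keeper opening and cover plate:** I opened the keeper to about 1.4 rad, lifted the cover plate out by its edges and stood it on its feet near the centre of the black tray.
- **Mirror:** I picked it up by the edges of its cell and lowered it into the mount nose-first under force control. The first contact was about 0.7 mm to one side and 0.7 mm towards the tail. I corrected that until the side forces fell below 0.5 N, then released it. In the top and scene views its corners lie on the same pixels as the seated cover plate's did, so it appears fully seated. I did not test it for rocking by touch.
- **Keeper closing:** I swung it shut and pushed until the force rose to about 6 N, well above the 1–2 N that turns it, so I take it to be at its stop.
- **Bystanders:** everything else looks to be in its original place in the last top view.

**Checks that disagreed:**
- **Keeper angle:** the top view gave −0.01 rad and the scene view −0.06 rad. The scene estimate is poorer because it also gave the wrong pivot-to-pin distance.
- **Camera offset:** the two cameras differed by 3–6 mm in world x. At the mount I settled this from the contact forces. For the mirror and tray I used a value between the two.

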